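# Hold the water tester upright over the open jar

### The job

The freshly rinsed water tester (the tool with the flat box-shaped case) leans in the slanted wooden holder. Draw it out of its socket, turn it upright with the probe pointing straight down and hold it still with the probe tip a few centimetres above the middle of the mouth of the open wide jar, so that it can drip off; do not touch the jar with it and leave the other tools, the other jar, the glass and the loose lid where they are. Finish while still holding it there: do not let go.

Things in the scene. Friction and masses are not known exactly. Their poses are not given: they have to be found in the camera images.
- tester_case (a point): Water tester, loose, 85 to 155 g: white box case 100 mm long, 36 mm wide (x), 24 mm thick (y, grip across it), over a square steel probe 15.5 mm wide, 52 mm long. Point: centre of the case. z runs from probe to case; -x is the side with a dark window. At the start it leans 35 to 39 degrees from vertical, its top towards the robot's side, y level, case resting on the holder's slanted face.
- tester_tip (a point): Tip of the tester's probe, on its axis, 102 mm from the case centre along -z; same axes.
- stand: Wooden holder, fixed, base 130 x 250 mm; origin under its centre. Its block, 240 mm long (y), leans 35 degrees: three square sockets, 18 mm wide, 55 mm deep, at y = -80, 0, 80 mm, open up and to the holder's -x side. Their mouths lie at x = 0, 79 mm above the counter; the block's top edge is 93 mm up. Each holds one tool (which is where varies), free to slide out.
- jar_mouth (a point): Open wide glass jar, loose, 120 mm tall, 92 mm across, with a steel band round the mouth; the mouth is 70 mm across inside. This point is the centre of the mouth at rim height, 120 mm above the counter. z is up.
- lidded_mid (a point): Bystander: jar of the same glass shape but closed by a steel screw lid, 130 mm tall, 92 mm across; this point is on its axis half-way up.
- tumbler_mid (a point): Bystander: small open drinking glass, 90 mm tall, 64 mm across at the rim; this point is on its axis half-way up.
- dial_mid (a point): Bystander tool in another socket of the holder: thermometer with a thin stem and a round dial 42 mm across at the top, 128 mm overall; this point is on its axis 65 mm from its foot, z along its axis.
- brush_mid (a point): Bystander tool in another socket of the holder: jar brush with a round head 34 mm across, 137 mm overall; this point is on its axis 65 mm from its foot, z along its axis.
- loose_lid: Bystander: flat round jar lid, 84 mm across, 9 mm thick, lying on the counter; origin at the centre of its underside.
Mind the look-alikes: they are no part of the job. Leave any orange or yellow look-alike of the part that bears tester_case alone.

How it is judged:
On the way:
1. the tester is drawn clear of the holder, gripped by the fingers (height (world z) of tester_tip above 0.1 m and contact force between tester and the fingers above 0.5 N and contact force between tester and stand below 0.1 N), for 0.1 s.
At the end, for the whole second after the job is handed in: The fingers hold the tester, still, upright within 11 degrees with the probe down, its tip 5 to 90 mm above the rim of the open jar and within 28 mm of the mouth's centre line, touching neither jar nor holder; the jar stands upright (angle between tester_tip's own z axis and vertical below 0.2 rad and horizontal distance between tester_tip and jar_mouth below 0.028 m and height (world z) of tester_tip between 0.125 and 0.21 m and contact force between tester and the fingers above 0.5 N and contact force between tester and jar below 0.1 N and contact force between tester and stand below 0.1 N and linear speed of tester below 0.03 m/s and angular speed of tester below 0.2 rad/s and angle between jar_mouth's own z axis and vertical below 0.1 rad); the arm keeps its last pose, push and grip.
It fails at once if the tester touches the jar (contact force between tester and jar above 1 N).
It fails at once if the open jar is pushed more than 25 mm (distance of jar_mouth from where it was at the start of the episode above 0.025 m).
It fails at once if another tool in the holder is shifted by more than 20 mm (distance of any of dial_mid, brush_mid from where it was at the start of the episode above 0.02 m).
It fails at once if the lidded jar, glass or loose lid is moved by more than 25 mm (distance of any of lidded_mid, tumbler_mid, loose_lid from where it was at the start of the episode above 0.025 m).
It also fails if it takes over 42 s, if anything falls off the work surface, if the arm or the gripper's body presses on something with over 40 N, if the wrist force passes 120 N, or if a joint passes its speed limit or range.

### The arm

A 6-joint arm with a two-finger parallel gripper is mounted at the origin on the work surface. World frame = base frame: x ahead of the robot, y to its left, z up, the work surface at z = 0. Lengths are in m, angles in rad, forces in N, time in s.
With the tool pointing down it reaches from about 0.35 to 0.875 m from the base axis. Payload 4.2 kg.
Tool frame: the origin (TCP) lies midway between the tips of the shut fingers; the grasp point (between the pads) lies 19 mm behind it (robot.pinch_z is the distance from the TCP to the grasp point, in m); z points along the fingers, y is the direction in which the jaws open and shut (so a half turn about z gives the same grasp; the last joint's range is limited). The gripper opens to 87 mm and grips with 3 to 60 N. Pads are 19 mm wide; open, the fingers measure 117 mm over their backs; the gripper's body (75 mm by 190 mm) begins 51 mm behind the grasp point.
Start: joints at [1.424, 0.385, 0.008, 0, -1.194, -0.259], TCP at [0.247, 0.574, 0.223] pointing down, gripper open.
Joint ranges: [-3.14, 3.14], [-1.21, 2.06], [-1.07, 1.41], [-3.16, 2.05], [-2.99, -0.16], [-3.1, 3.1]. Speed limits (rad/s): [2.79, 2.79, 3.14, 3.14, 3.14, 3.14].

### API

Orientations are given as a unit quaternion [w, x, y, z].
In Python, from plant import robot, optics gives the robot as it stands.
- The arm moves only by the tool carry_out, never from a script. Its argument "deltas" is a list of rows, each a list of 3 entries, a list of its own where there are three numbers: the shift along the tool's x, y, z in m, then the turn, a rotation vector about the tool's x, y, z in units of 6 degrees (1.0 is 6 degrees), then the closure, from 0 (fully open) to 1 (shut). In form: [[[tx, ty, tz], [rx, ry, rz], jaw], ...]. A call has 1 to 10 rows; each row shifts and turns the commanded pose from where the row before left it, along the tool's axes as they then stand; what a row does not reach is not made up. A row lasts 1/10 s, in which the tool goes at most 50 mm and 8.59 degrees, less where a joint would pass 70% of its speed; a pose out of reach is approached as far as the arm can. A call with a gripper value outside its range is refused whole. The fingers move at their own pace and stop on an object; the grip force is fixed at half the most. Time passes only in rows, so rows that do not move let the fingers close. It gives the time, the measured TCP pose, the force and the opening at its end, in the units of the state.
- robot.get_obs(): the state, without advancing time (a new reading comes with each control period).
- optics.read_camera(name): name is "scene" or "top" or "wrist"; returns a dict with "frame" (420x560x3 uint8, blue, green, red), "z_map" (420x560 float32, m along the optical axis (not along the pixel's ray), 0 where there is no reading), "intrinsics" (3x3 intrinsics, pixels), "eye" and "rotation" of the camera in the world. Camera axes: x right, y down, z forward; pixel columns grow to the right and rows downward; lengths in m; the calibration is good to about 2 mm. A picture is of the moment at which its call begins.
- robot.sign_off(): hands the job in, once; it reports no verdict.
The state is a dict: "clock": time; "q": joint angles; "joint_vel": joint speeds; "joint_torque": joint torques, N m; "tcp_pos": TCP position; "eef_rot": TCP orientation; "contact_force": force on the tool from outside, world axes, zero at the start; "torque": the same for the moment, N m; "width": finger opening in m.
Only numpy, scipy, OpenCV 4.12 (cv2) and the standard library are available. Lean on these libraries where they do the work, as an engineer would, in place of code of your own. Each camera call takes 0.05 s, during which the arm holds its last target.

## Working session

There is one attempt and no reset: what is moved stays moved. The work goes in short steps, Python scripts to look and compute and a tool call to move; the robot and the scene stay as the last step left them, time stands still between calls to the robot, and variables do not carry over. Pictures are saved under pics/ and viewed, and the job is handed in when it is done.

Besides the shell and the picture viewer there is one more tool, called after ">>>" in YAML: its name, and indented under it one key for each argument. carry_out: Moves the arm, as the interface text tells. Its arguments: {"type":"object","properties":{"deltas":{"type":"array"}},"required":["deltas"]}

```bash
ls; mkdir -p pics
cat > h.py <<'E'
import numpy as np, cv2, pickle
from plant import robot, optics
def snap(n,tag):
    c=optics.read_camera(n); cv2.imwrite(f'pics/{tag}.png',c['frame']); pickle.dump(c,open(f'pics/{tag}.pkl','wb')); return c
def load(tag): return pickle.load(open(f'pics/{tag}.pkl','rb'))
def pts(c):
    z=c['z_map'];K=c['intrinsics'];v,u=np.mgrid[:z.shape[0],:z.shape[1]]
    P=np.stack([(u-K[0,2])/K[0,0]*z,(v-K[1,2])/K[1,1]*z,z],-1)
    return P@np.array(c['rotation']).T+np.array(c['eye'])
E
python3 - <<'E'
from h import *
for n in ['scene','top','wrist']:
    c=snap(n,n+'0'); print(n,c['eye'],c['rotation'],c['intrinsics'].tolist())
o=robot.get_obs(); print(o)
a=load('scene0')['frame'];b=load('top0')['frame']
E
```

```text
pics
scene [ 0.9224385  -0.70408207  0.84226107] [-0.38545824  0.88038335  0.25060842 -0.11637234] [[436.3046277670804, 0.0, 280.1769467406549], [0.0, 436.3046277670804, 208.72104654215096], [0.0, 0.0, 1.0]]
top [ 0.27735028 -0.02791053  1.09413268] [ 0.08108055 -0.68912733  0.71574163 -0.07901511] [[389.40501164590717, 0.0, 271.05993438151245], [0.0, 389.40501164590717, 212.55519035822684], [0.0, 0.0, 1.0]]
wrist [0.307356   0.54708168 0.38369351] [-0.06978166 -0.54527843  0.82892866  0.10334037] [[327.420064482155, 0.0, 279.65129770305805], [0.0, 327.420064482155, 208.66808929119912], [0.0, 0.0, 1.0]]
{'clock': 0.15, 'q': array([ 1.42358603e+00,  3.85394719e-01,  6.96846115e-03, -3.23981159e-04,
       -1.19401165e+00, -2.58603185e-01]), 'joint_vel': array([ 3.40861528e-04, -1.93933536e-03,  4.51505626e-03,  9.11821895e-04,
        5.74651244e-05, -2.03960194e-04]), 'joint_torque': array([ 8.01772080e-05, -3.91051912e+01,  1.87586868e+01,  4.22233611e+00,
        1.23647504e-02, -1.37876782e-04]), 'tcp_pos': array([0.24654434, 0.57383791, 0.22171736]), 'eef_rot': array([ 8.27898219e-04,  9.79472579e-01, -2.01575718e-01, -1.04653498e-04]), 'contact_force': array([ 0.58645057, -0.12599778,  0.92524562]), 'torque': array([-0.00723248,  0.00830933,  0.0045107 ]), 'width': 0.08722570135925455}
```

Add to h.py:
```python
from scipy.spatial.transform import Rotation as R
def RR(q): return R.from_quat([q[1],q[2],q[3],q[0]]).as_matrix()
def pts(c):
    z=c['z_map'];K=c['intrinsics'];v,u=np.mgrid[:z.shape[0],:z.shape[1]]
    P=np.stack([(u-K[0,2])/K[0,0]*z,(v-K[1,2])/K[1,1]*z,z],-1)
    return P@RR(c['rotation']).T+np.array(c['eye'])
def proj(c,X):
    p=(np.atleast_2d(X)-np.array(c['eye']))@RR(c['rotation']); K=c['intrinsics']
    return p[:,:2]/p[:,2:]*K[0,0]+K[:2,2]
```

```text
(no output)
```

View pics/scene0.png

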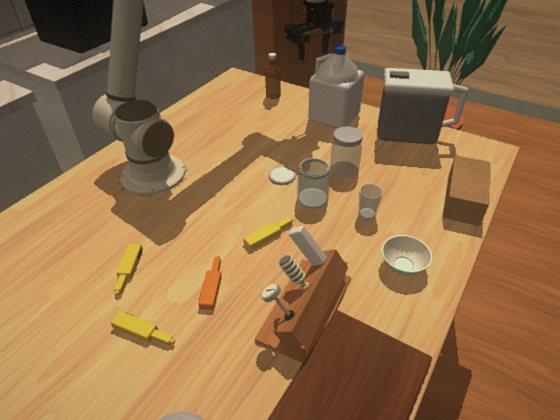

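View pics/top0.png

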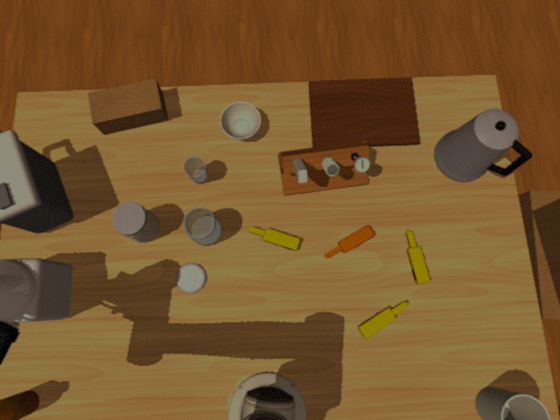

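View pics/wrist0.png

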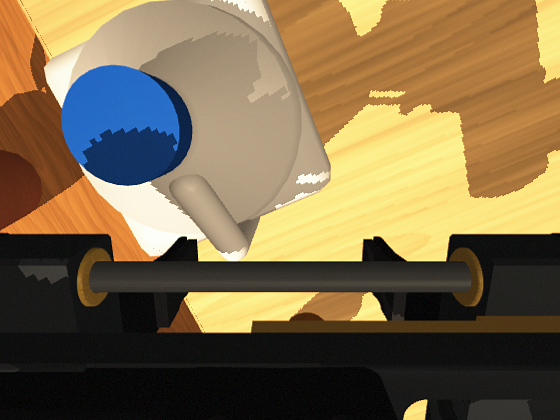

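The scene view has the tester as the white box at about (307,245), in the holder's left socket, with the brush at (290,268) and the dial at (272,293). The open jar is at (313,185), the lidded jar at (346,152), the glass at (370,200) and the loose lid at (282,175). In the top view the tester is at (300,170), the jar at (202,225) and the lidded jar at (133,220). The wrist view shows a jug with a blue cap near the gripper.

Run:
```python
from h import *
s=load('scene0');t=load('top0')
for c,n,(x0,y0,x1,y1) in [(s,'sz',(230,140,390,360)),(t,'tz',(100,90,400,310))]:
    f=c['frame'][y0:y1,x0:x1]; k=min(800/f.shape[1],600/f.shape[0]); cv2.imwrite(f'pics/{n}.png',cv2.resize(f,None,fx=k,fy=k,interpolation=cv2.INTER_CUBIC)); print(k)
for c,n in((s,'s'),(t,'t')):
    P=pts(c); f=c['frame'].astype(int)
    print(n,'table z',np.median(P[...,2][(abs(P[...,2])<.03)&(c['z_map']>0)]))
    L=[(307,245),(300,232),(315,258),(313,165),(313,190),(346,140),(340,55),(282,175),(370,190),(291,268),(271,292),(340,255),(440,105)] if n=='s' else [(300,170),(300,164),(303,176),(202,215),(202,240),(132,215),(190,278),(196,165),(331,167),(362,165),(15,270),(40,300),(240,120),(287,187),(30,180)]
    for u,v in L: print((u,v),P[v,u].round(3),f[v,u])
```

```text
2.727272727272727
2.6666666666666665
s table z 0.0010660904048503395
(307, 245) [ 0.617 -0.121  0.131] [ 87 104 119]
(300, 232) [ 0.599 -0.123  0.164] [ 99 117 133]
(315, 258) [ 0.637 -0.118  0.097] [ 88 104 118]
(313, 165) [0.463 0.188 0.094] [ 86 119 141]
(313, 190) [0.503 0.118 0.069] [124 144 150]
(346, 140) [0.509 0.302 0.129] [151 166 181]
(340, 55) [0.337 0.589 0.24 ] [ 85  96 107]
(282, 175) [0.354 0.195 0.009] [185 215 215]
(370, 190) [0.637 0.196 0.071] [ 88 120 145]
(291, 268) [ 0.623 -0.199  0.137] [ 91 116 127]
(271, 292) [ 0.624 -0.277  0.144] [170 214 221]
(340, 255) [ 0.676 -0.067  0.08 ] [ 90 147 190]
(440, 105) [0.689 0.595 0.154] [46 52 59]
t table z -0.0003943323079496075
(300, 170) [ 0.598 -0.106  0.166] [103 117 130]
(300, 164) [ 0.627 -0.11   0.131] [76 87 98]
(303, 176) [ 0.584 -0.113  0.159] [119 136 141]
(202, 215) [0.527 0.167 0.015] [52 78 96]
(202, 240) [0.443 0.153 0.09 ] [ 89  99 104]
(132, 215) [0.508 0.325 0.129] [101 110 122]
(190, 278) [0.351 0.201 0.01 ] [126 145 140]
(196, 165) [0.671 0.181 0.035] [ 63  90 106]
(331, 167) [ 0.609 -0.187  0.149] [69 74 85]
(362, 165) [ 0.616 -0.27   0.136] [75 94 93]
(15, 270) [0.372 0.564 0.196] [57 65 75]
(40, 300) [0.303 0.525 0.153] [46 54 63]
(240, 120) [0.823 0.055 0.   ] [116 140 139]
(287, 187) [ 0.602 -0.078  0.01 ] [ 20  66 120]
(30, 180) [0.585 0.546 0.205] [56 64 72]
```

View pics/sz.png

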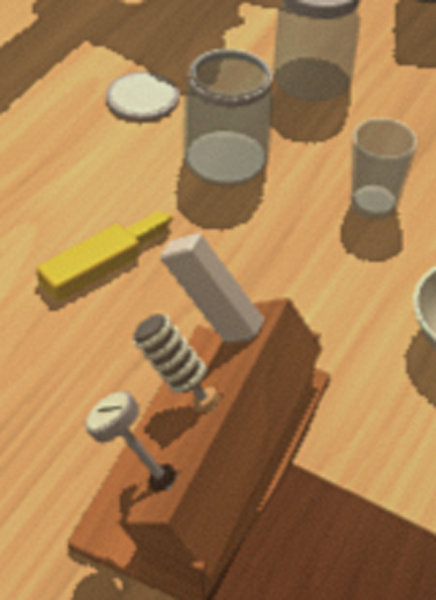

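View pics/tz.png

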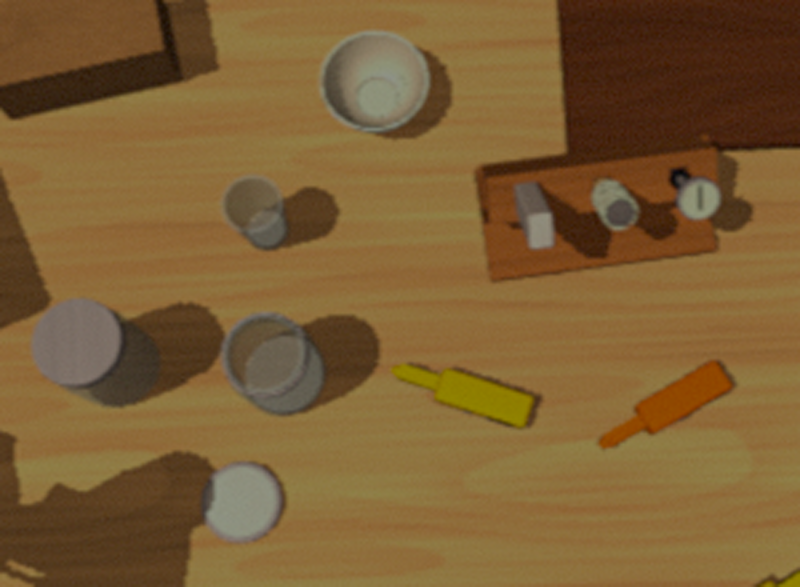

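Run:
```python
from h import *
for n,roi in (('scene',(285,220,330,270)),('top',(285,150,315,190))):
    c=load(n+'0');P=pts(c);f=c['frame'].astype(int)
    sat=f.max(2)-f.min(2)
    x0,y0,x1,y1=roi
    m=np.zeros(f.shape[:2],bool);m[y0:y1,x0:x1]=True
    m&=(P[...,2]>.09)&(P[...,2]<.25)&(sat<50)&(c['z_map']>0)
    n_,lab,st,ce=cv2.connectedComponentsWithStats(m.astype(np.uint8))
    m=lab==1+np.argmax(st[1:,4]); print(n,m.sum())
    ys,xs=np.nonzero(m);print(xs.min(),xs.max(),ys.min(),ys.max())
    Q=P[m]; print(Q.min(0),Q.max(0))
    v=f.copy().astype(np.uint8);v[m]=(0,0,255)
    w=np.hstack([c['frame'][y0-10:y1+10,x0-10:x1+10],v[y0-10:y1+10,x0-10:x1+10]])
    cv2.imwrite(f'pics/m_{n}.png',cv2.resize(w,None,fx=6,fy=6,interpolation=cv2.INTER_NEAREST))
    np.save(f'pics/Q_{n}.npy',Q)
    # RANSAC planes
    rng=np.random.default_rng(0);rem=Q.copy()
    for k in range(3):
        best=None
        if len(rem)<20:break
        for _ in range(1500):
            a,b,d=rem[rng.choice(len(rem),3,False)];nn=np.cross(b-a,d-a)
            if np.linalg.norm(nn)<1e-6: continue
            nn/=np.linalg.norm(nn);i=abs((rem-a)@nn)<.002
            if best is None or i.sum()>best.sum():best=i
        G=rem[best];ctr=G.mean(0);u,s,vt=np.linalg.svd(G-ctr);nn=vt[2]*np.sign(vt[2]@(c['eye']-ctr))
        print(len(G),'ctr',ctr.round(4),'n',nn.round(3),'long',vt[0].round(3),'ext',np.ptp((G-ctr)@vt.T,axis=0).round(3))
        rem=rem[~best]
# stand colour, base z~.01
c=load('top0');P=pts(c);f=c['frame']
hsv=cv2.cvtColor(f,cv2.COLOR_BGR2HSV)
print(hsv[187,287],hsv[180,345],hsv[130,360],hsv[200,250])
```

```text
scene 642
289 326 226 263
[ 0.57219477 -0.12682105  0.09001722] [ 0.65715792 -0.09957029  0.16773959]
358 ctr [ 0.6136 -0.1217  0.1253] n [ 0.129 -0.991  0.039] long [ 0.678  0.059 -0.733] ext [0.098 0.037 0.004]
197 ctr [ 0.6258 -0.1105  0.1314] n [0.768 0.083 0.635] long [ 0.631  0.073 -0.772] ext [0.097 0.024 0.004]
32 ctr [ 0.5834 -0.115   0.1575] n [-0.638 -0.057  0.768] long [-0.769 -0.006 -0.639] ext [0.027 0.016 0.003]
top 258
293 307 158 182
[ 0.57195058 -0.12391342  0.09138719] [ 0.65813765 -0.09453829  0.16711138]
111 ctr [ 0.6249 -0.1083  0.1328] n [0.761 0.132 0.636] long [-0.632 -0.074  0.771] ext [0.096 0.023 0.004]
78 ctr [ 0.5838 -0.1128  0.1546] n [-0.624 -0.051  0.78 ] long [-0.772 -0.112 -0.626] ext [0.035 0.024 0.004]
37 ctr [ 0.6079 -0.0994  0.1278] n [-0.109  0.994  0.025] long [-0.635 -0.089  0.768] ext [0.097 0.027 0.004]
[ 14 213 120] [ 14 200 112] [ 11 198  71] [ 19 144 143]
```

```bash
cat >> h.py <<'E'
yt=np.array([-.113,.9936,0]);yt/=np.linalg.norm(yt)
zt=np.array([-.625,-.071,.777]);zt-=yt*(zt@yt);zt/=np.linalg.norm(zt);xt=np.cross(yt,zt)
C=np.array([.6141,-.1101,.1167])
Rg=np.stack([xt,-yt,-zt],1)
def ray(c,uv,z):
    K=c['intrinsics'];uv=np.atleast_2d(np.asarray(uv,float));d=np.c_[(uv-K[:2,2])/K[0,0],np.ones(len(uv))]@RR(c['rotation']).T
    e=np.array(c['eye']);return e+d*((z-e[2])/d[:,2:])
def delta(p,Rt,o=None):
    o=o or robot.get_obs();R0=RR(o['eef_rot'])
    d=R0.T@(np.array(p)-o['tcp_pos']);r=R.from_matrix(R0.T@Rt).as_rotvec()
    print('tool shift',d.round(4),'rot units',(np.degrees(r)/6).round(3),'norms',np.linalg.norm(d).round(3),np.degrees(np.linalg.norm(r)).round(1)); return d,r
E
python3 - <<'E'
from h import *
print(xt,yt,zt)
for n,(x0,y0,x1,y1) in (('scene',(290,150,340,210)),('top',(175,195,230,250))):
    c=load(n+'0');P=pts(c);m=np.zeros(P.shape[:2],bool);m[y0:y1,x0:x1]=1
    m&=(P[...,2]>.1)&(P[...,2]<.13);Q=P[m];print(n,m.sum(),Q.min(0).round(4),Q.max(0).round(4),((Q.min(0)+Q.max(0))/2).round(4))
    ys,xs=np.nonzero(m);print(xs.min(),xs.max(),ys.min(),ys.max())
    if m.sum()>20:
        k=np.c_[2*Q[:,:2],np.ones(len(Q))];s=np.linalg.lstsq(k,(Q[:,:2]**2).sum(1),rcond=None)[0];print('circ',s[:2],np.sqrt(s[2]+s[0]**2+s[1]**2))
    f=c['frame'][y0-10:y1+10,x0-10:x1+10];cv2.imwrite(f'pics/jar_{n}.png',cv2.resize(f,None,fx=7,fy=7,interpolation=cv2.INTER_CUBIC))
t=load('top0');print(ray(t,[[199.4,223]],.12))
# reproject check
for n in('scene','top'):print(n,proj(load(n+'0'),[C,C+.05*zt,C-.05*zt]).round(1))
# heights along path
P=pts(t);sel=(P[...,0]>0)&(P[...,1]>.4)&(P[...,2]>.25);print(P[sel].max(0) if sel.any() else 0)
o=robot.get_obs();print(np.cross([1,0,0],[1,0,0]));print(RR(o['eef_rot']).round(3))
delta([.247,.574,.42],Rg)
E
```

```text
[0.772257   0.08782713 0.62921023] [-0.11299944  0.99359505  0.        ] [-0.62518018 -0.0711004   0.77723515]
scene 394 [0.442  0.1125 0.1001] [0.5261 0.1951 0.1242] [0.4841 0.1538 0.1121]
299 329 158 181
circ [0.48477146 0.15364261] 0.0379161520967901
top 314 [0.444  0.1152 0.1002] [0.5258 0.1959 0.1227] [0.4849 0.1555 0.1115]
184 215 207 238
circ [0.48415177 0.15512837] 0.038073156201589
[[0.4819835  0.15470796 0.12      ]]
scene [[308.  245.8]
 [295.4 229.5]
 [320.2 261.7]]
top [[300.1 170.4]
 [303.2 177.1]
 [297.3 164.4]]
[0.26166594 0.51421895 0.33731154]
[0 0 0]
[[ 0.919 -0.395 -0.001]
 [-0.395 -0.919 -0.002]
 [ 0.     0.002 -1.   ]]
tool shift [ 0.0004  0.     -0.1983] rot units [ 1.702  6.353 -4.758] norms 0.198 48.7
```

View pics/m_scene.png

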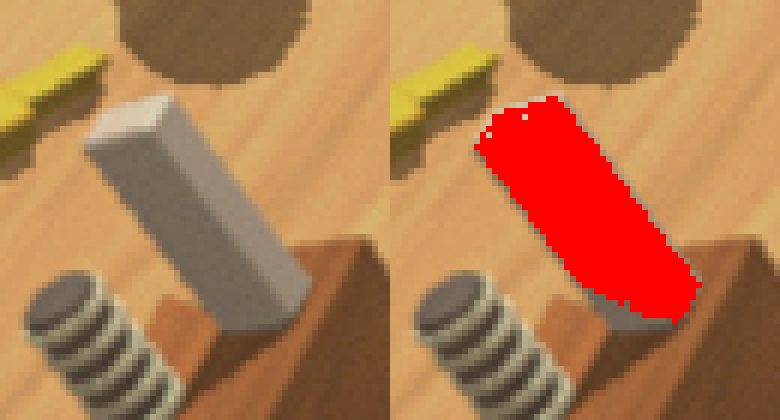

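>>> carry_out:
  deltas:
    - [[0, 0, -0.03], [0, 0, 0], 0]
    - [[0, 0, -0.04], [0, 0, 0], 0]
    - [[0, 0, -0.04], [0, 0, 0], 0]
    - [[0, 0, -0.04], [0, 0, 0], 0]
    - [[0, 0, -0.03], [0, 0, 0], 0]
    - [[0, 0, -0.02], [0, 0, 0], 0.45]
    - [[0, 0, 0], [0, 0, 0], 0.45]

```text
clock: 0.85
tcp_pos: [0.2471, 0.5749, 0.4259]
eef_rot: [-0.003, 0.979, -0.202, 0.0]
contact_force: [0.8, 0.3, -0.3]
width: 0.0778
```

The mask covers the tester case. Fitted centre is (0.614, -0.110, 0.117), leaning 39 degrees, and the jar mouth is at (0.4845, 0.1545). Next I travel high towards the holder.

>>> carry_out:
  deltas:
    - [[0.013, 0.013, 0.002], [0, 0, 0], 0.45]
    - [[0.025, 0.027, 0.003], [0, 0, 0], 0.45]
    - [[0.025, 0.027, 0.003], [0, 0, 0], 0.45]
    - [[0.025, 0.027, 0.003], [0, 0, 0], 0.45]
    - [[0.025, 0.027, 0.003], [0, 0, 0], 0.45]
    - [[0.025, 0.027, 0.003], [0, 0, 0], 0.45]
    - [[0.025, 0.027, 0.003], [0, 0, 0], 0.45]
    - [[0.025, 0.027, 0.003], [0, 0, 0], 0.45]
    - [[0.025, 0.027, 0.003], [0, 0, 0], 0.45]
    - [[0.025, 0.027, 0.003], [0, 0, 0], 0.45]

```text
clock: 1.85
tcp_pos: [0.3639, 0.2432, 0.3919]
eef_rot: [0.001, 0.98, -0.201, -0.001]
contact_force: [0.2, 0.3, -0.1]
width: 0.0478
```

>>> carry_out:
  deltas:
    - [[0.025, 0.027, 0.003], [0, 0, 0], 0.45]
    - [[0.025, 0.027, 0.003], [0, 0, 0], 0.45]
    - [[0.025, 0.027, 0.003], [0, 0, 0], 0.45]
    - [[0.025, 0.027, 0.003], [0, 0, 0], 0.45]
    - [[0.025, 0.027, 0.003], [0, 0, 0], 0.45]
    - [[0.025, 0.027, 0.003], [0, 0, 0], 0.45]
    - [[0.025, 0.027, 0.003], [0, 0, 0], 0.45]
    - [[0.025, 0.027, 0.003], [0, 0, 0], 0.45]
    - [[0.015, 0.017, 0.003], [0, 0, 0], 0.45]
    - [[0, 0, 0], [0, 0, 0], 0.45]

```text
clock: 2.85
tcp_pos: [0.4694, -0.0558, 0.364]
eef_rot: [0.001, 0.979, -0.204, -0.002]
contact_force: [-0.5, 0.9, -0.5]
width: 0.0479
```

Run:
```python
from h import *
o=robot.get_obs();print(o['tcp_pos'],o['q'].round(2),o['width'])
print('pre',C+.15*zt)
delta(C+.15*zt,Rg)
```

```text
[ 0.46938944 -0.05581632  0.36398935] [ 0.23  0.05 -0.08 -0.   -1.45  0.93] 0.047930426568193046
pre [ 0.52032297 -0.12076506  0.23328527]
tool shift [0.0731 0.039  0.1305] rot units [ 1.712  6.393 -4.797] norms 0.155 49.0
```

>>> carry_out:
  deltas:
    - [[0, 0, 0], [0.214, 0.8, -0.6], 0.45]
    - [[0, 0, 0], [0.214, 0.8, -0.6], 0.45]
    - [[0, 0, 0], [0.214, 0.8, -0.6], 0.45]
    - [[0, 0, 0], [0.214, 0.8, -0.6], 0.45]
    - [[0, 0, 0], [0.214, 0.8, -0.6], 0.45]
    - [[0, 0, 0], [0.214, 0.8, -0.6], 0.45]
    - [[0, 0, 0], [0.214, 0.8, -0.6], 0.45]
    - [[0, 0, 0], [0.214, 0.8, -0.6], 0.45]
    - [[0, 0, 0], [0, 0, 0], 0.45]

```text
clock: 3.75
tcp_pos: [0.4667, -0.0541, 0.3636]
eef_rot: [-0.02, 0.941, 0.055, 0.334]
contact_force: [-0.8, -0.1, 0.1]
width: 0.0477
```

Run:
```python
from h import *
o=robot.get_obs();print(o['tcp_pos'],o['q'].round(2),o['width'])
delta(C+.12*zt,Rg)
```

```text
[ 0.46670103 -0.05412325  0.36357761] [ 0.31 -0.31 -0.62  0.21 -0.6   1.25] 0.04773750441611333
tool shift [-0.047   0.0727  0.1597] rot units [-0.034 -0.018  0.03 ] norms 0.182 0.3
```

>>> carry_out:
  deltas:
    - [[-0.008, 0.012, 0.013], [0, 0, 0], 0.45]
    - [[-0.008, 0.012, 0.027], [0, 0, 0], 0.45]
    - [[-0.008, 0.012, 0.03], [0, 0, 0], 0.45]
    - [[-0.008, 0.012, 0.03], [0, 0, 0], 0.45]
    - [[-0.008, 0.012, 0.03], [0, 0, 0], 0.45]
    - [[-0.007, 0.013, 0.03], [0, 0, 0], 0.45]
    - [[0, 0, 0], [0, 0, 0], 0.45]
    - [[0, 0, 0], [0, 0, 0], 0.45]

```text
clock: 4.55
tcp_pos: [0.5436, -0.1185, 0.2126]
eef_rot: [-0.02, 0.941, 0.055, 0.335]
contact_force: [-0.7, 0.0, 1.0]
width: 0.0478
```

Run:
```python
from h import *
o=robot.get_obs();print(o['q'].round(2),o['width'])
delta(C+.003*zt,Rg)
snap('wrist','w1');c=snap('scene','s1')
f=c['frame'][140:340,200:400];cv2.imwrite('pics/s1z.png',cv2.resize(f,None,fx=3,fy=3,interpolation=cv2.INTER_CUBIC))
```

```text
[ 0.05  0.04 -0.6  -0.18 -0.25  1.8 ] 0.04781496790051721
tool shift [-5.500e-03 -1.000e-04  1.161e-01] rot units [-0.028 -0.031  0.028] norms 0.116 0.3
```

View pics/s1z.png

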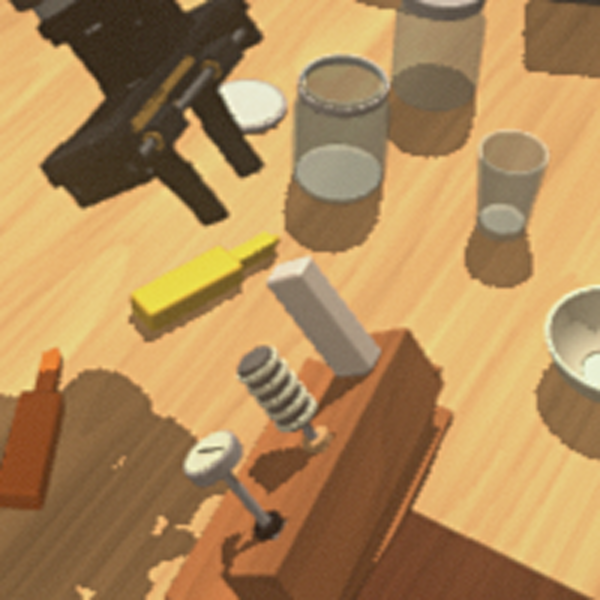

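View pics/w1.png

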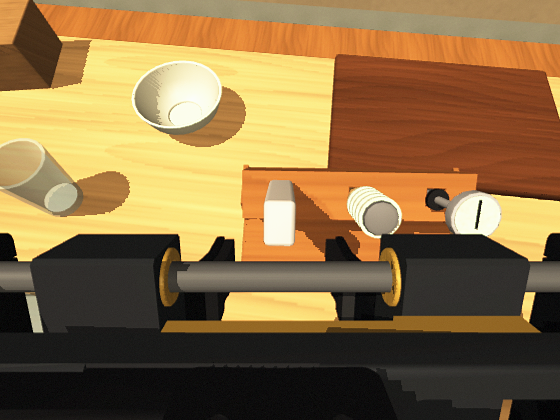

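The picture shows the case at (325,315) in the 3x crop, lined up with the jaws. Joint 5 is at -0.25, close to its -0.16 limit, so I will bring the tool about 23° nearer vertical. The pitch about the jaw axis is free for this grasp.

>>> carry_out:
  deltas:
    - [[0, 0, 0], [0, -0.96, 0], 0.45]
    - [[0, 0, 0], [0, -0.96, 0], 0.45]
    - [[0, 0, 0], [0, -0.96, 0], 0.45]
    - [[0, 0, 0], [0, -0.96, 0], 0.45]
    - [[0, 0, 0], [0, 0, 0], 0.45]

```text
clock: 5.15
tcp_pos: [0.5457, -0.118, 0.216]
eef_rot: [-0.008, 0.988, 0.059, 0.144]
contact_force: [-0.3, 0.4, 1.3]
width: 0.0479
```

```bash
cat >> h.py <<'E'
Rg2=Rg@R.from_rotvec([0,-np.radians(23),0]).as_matrix()
G=C+.022*zt          # grasp point
T=G+.019*Rg2[:,2]    # TCP at grasp
E
python3 - <<'E'
from h import *
o=robot.get_obs();print(o['q'].round(2),o['tcp_pos'],T,Rg2[:,2])
delta(T-.08*Rg2[:,2],Rg2)
delta(T,Rg2)
E
```

```text
[ 0.07  0.15 -0.37 -0.02 -0.77  1.63] [ 0.54574477 -0.11802505  0.21604726] [ 0.60554703 -0.11107271  0.11553446] [ 0.27373654  0.03113147 -0.96130075]
tool shift [0.0299 0.     0.0335] rot units [ 0.003 -0.095  0.061] norms 0.045 0.7
tool shift [0.0291 0.     0.1135] rot units [ 0.003 -0.095  0.061] norms 0.117 0.7
```

>>> carry_out:
  deltas:
    - [[0.01, 0, 0.01], [0, -0.05, 0.03], 0.45]
    - [[0.01, 0, 0.012], [0, -0.05, 0.03], 0.45]
    - [[0.01, 0, 0.012], [0, 0, 0], 0.45]
    - [[0, 0, 0], [0, 0, 0], 0.45]

```text
clock: 5.55
tcp_pos: [0.5809, -0.1141, 0.1866]
eef_rot: [-0.008, 0.989, 0.055, 0.135]
contact_force: [0.4, -0.6, -0.8]
width: 0.0479
```

Run:
```python
from h import *
o=robot.get_obs();print(o['q'].round(2),o['tcp_pos'])
delta(T,Rg2)
snap('wrist','w2')
```

```text
[ 0.07  0.24 -0.32 -0.02 -0.74  1.62] [ 0.58088765 -0.11406734  0.18659287]
tool shift [ 0.0049 -0.0001  0.0751] rot units [-0.013  0.077 -0.019] norms 0.075 0.5
```

View pics/w2.png

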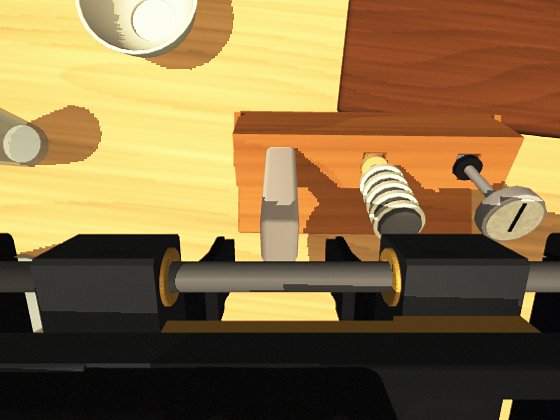

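The case spans columns 263–298, centred between the fingers at 222 and 338. I now go down onto it.

>>> carry_out:
  deltas:
    - [[0.001, 0, 0.012], [0, 0, 0], 0.45]
    - [[0.001, 0, 0.012], [0, 0, 0], 0.45]
    - [[0.001, 0, 0.012], [0, 0, 0], 0.45]
    - [[0.001, 0, 0.012], [0, 0, 0], 0.45]
    - [[0.001, 0, 0.012], [0, 0, 0], 0.45]
    - [[0, 0, 0.009], [0, 0, 0], 0.45]
    - [[0, 0, 0.006], [0, 0, 0], 0.45]
    - [[0, 0, 0], [0, 0, 0], 0.45]
    - [[0, 0, 0], [0, 0, 0], 0.45]

```text
clock: 6.5
tcp_pos: [0.606, -0.1115, 0.1179]
eef_rot: [-0.008, 0.989, 0.055, 0.136]
contact_force: [-0.5, -0.4, 0.3]
width: 0.0477
```

Run:
```python
from h import *
o=robot.get_obs();print(o['q'].round(2),o['tcp_pos'])
delta(T,Rg2)
snap('wrist','w3');c=snap('scene','s3')
f=c['frame'][140:340,200:400];cv2.imwrite('pics/s3z.png',cv2.resize(f,None,fx=3,fy=3,interpolation=cv2.INTER_CUBIC))
```

```text
[ 0.07  0.35 -0.36 -0.02 -0.59  1.62] [ 0.60601026 -0.11153251  0.11785756]
tool shift [-0.001  -0.0005  0.0021] rot units [-0.008  0.051 -0.017] norms 0.002 0.3
```

View pics/s3z.png

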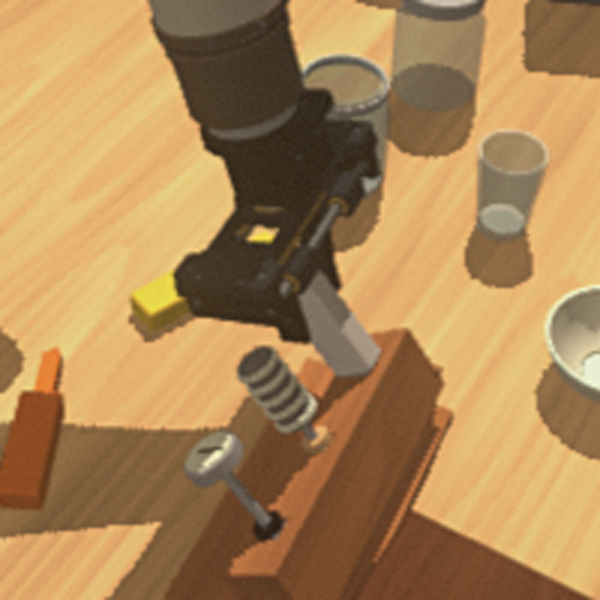

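The fingers straddle the case near (315,310), and the gripper body clears the brush. Closing the jaws.

>>> carry_out:
  deltas:
    - [[0, 0, 0], [0, 0, 0], 0.6]
    - [[0, 0, 0], [0, 0, 0], 0.7]
    - [[0, 0, 0], [0, 0, 0], 0.8]
    - [[0, 0, 0], [0, 0, 0], 1]
    - [[0, 0, 0], [0, 0, 0], 1]
    - [[0, 0, 0], [0, 0, 0], 1]
    - [[0, 0, 0], [0, 0, 0], 1]

```text
clock: 7.3
tcp_pos: [0.6059, -0.1115, 0.1179]
eef_rot: [-0.008, 0.989, 0.055, 0.136]
contact_force: [-0.6, 0.2, 1.3]
width: 0.024
```

Run:
```python
from h import *
o=robot.get_obs();print(o['q'].round(2),o['tcp_pos'],o['contact_force'],o['width'])
R0=RR(o['eef_rot']);print('zt in tool',(R0.T@zt).round(4))
```

```text
[ 0.07  0.35 -0.36 -0.02 -0.59  1.62] [ 0.60585265 -0.11152234  0.11787015] [-0.62887821  0.15054133  1.32715434] 0.02404775258047071
zt in tool [-3.958e-01 -1.000e-04 -9.184e-01]
```

>>> carry_out:
  deltas:
    - [[-0.002, 0, -0.005], [0, 0, 0], 1]
    - [[-0.0037, 0, -0.009], [0, 0, 0], 1]
    - [[-0.0037, 0, -0.009], [0, 0, 0], 1]
    - [[-0.0037, 0, -0.009], [0, 0, 0], 1]
    - [[-0.0037, 0, -0.009], [0, 0, 0], 1]
    - [[0, 0, 0], [0, 0, 0], 1]

```text
clock: 7.9
tcp_pos: [0.5781, -0.1148, 0.1541]
eef_rot: [-0.008, 0.989, 0.055, 0.137]
contact_force: [0.8, 0.0, -0.2]
width: 0.0237
```

Run:
```python
from h import *
c=snap('scene','s4')
f=c['frame'][140:340,200:400];cv2.imwrite('pics/s4z.png',cv2.resize(f,None,fx=3,fy=3,interpolation=cv2.INTER_CUBIC))
o=robot.get_obs();print(o['torque'],o['contact_force'])
```

```text
[-0.1785092   0.64577619 -0.04315915] [-0.28794423  0.28843989 -1.24050195]
```

View pics/s4z.png

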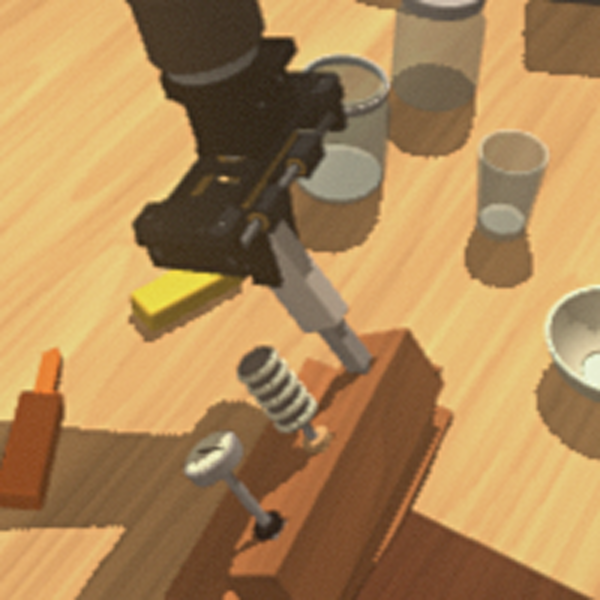

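The tester is sliding out, with the steel probe now visible at about (350,345) in the crop. I keep drawing.

>>> carry_out:
  deltas:
    - [[-0.004, 0, -0.009], [0, 0, 0], 1]
    - [[-0.005, 0, -0.012], [0, 0, 0], 1]
    - [[-0.006, 0, -0.015], [0, 0, 0], 1]
    - [[-0.007, 0, -0.018], [0, 0, 0], 1]
    - [[-0.005, 0, -0.02], [0, 0, 0], 1]
    - [[0, 0, -0.03], [0, 0, 0], 1]
    - [[0, 0, -0.03], [0, 0, 0], 1]
    - [[0, 0, -0.02], [0, 0, 0], 1]
    - [[0, 0, 0], [0, 0, 0], 1]

```text
clock: 8.85
tcp_pos: [0.5122, -0.1227, 0.2984]
eef_rot: [-0.008, 0.989, 0.055, 0.14]
contact_force: [0.0, -0.8, -0.4]
width: 0.0238
```

Run:
```python
from h import *
c=snap('scene','s5')
f=c['frame'][100:340,200:440];cv2.imwrite('pics/s5z.png',cv2.resize(f,None,fx=2.5,fy=2.5,interpolation=cv2.INTER_CUBIC))
o=robot.get_obs();print(o['torque'],o['contact_force'],o['q'].round(2))
```

```text
[-0.05957829  0.77291714  0.01527249] [ 0.22657643  0.95742414 -2.35150676] [ 0.07  0.03 -0.29 -0.02 -0.97  1.62]
```

View pics/s5z.png

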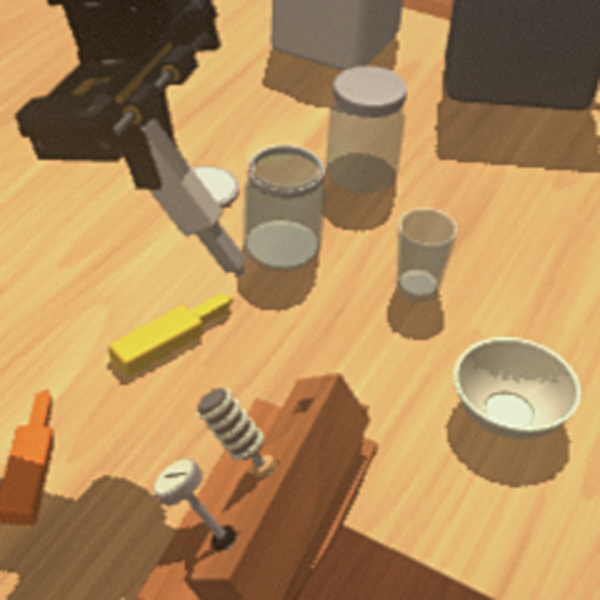

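The tester is out of the socket and held at (190,190) in the crop; the brush and dial have not moved. Turning it upright.

>>> carry_out:
  deltas:
    - [[0, 0, -0.01], [0, -0.4, 0], 1]
    - [[0, 0, -0.01], [0, -0.8, 0], 1]
    - [[0, 0, -0.01], [0, -0.8, 0], 1]
    - [[0, 0, -0.01], [0, -0.8, 0], 1]
    - [[0, 0, -0.01], [0, -0.8, 0], 1]
    - [[0, 0, 0], [0, -0.8, 0], 1]
    - [[0, 0, 0], [0, -0.8, 0], 1]
    - [[0, 0, 0], [0, -0.8, 0], 1]
    - [[0, 0, 0], [0, -0.4, 0], 1]
    - [[0, 0, 0], [0, 0, 0], 1]

```text
clock: 9.9
tcp_pos: [0.5054, -0.1226, 0.3393]
eef_rot: [0.01, 0.978, 0.055, -0.2]
contact_force: [-0.0, -0.9, -2.3]
width: 0.0237
```

```bash
cat >> h.py <<'E'
def meas(tag):
    o=robot.get_obs();R0=RR(o['eef_rot'])
    g=o['tcp_pos']-.019*R0[:,2]
    zt0=R0@np.array([-.3958,0,-.9184]); tip=g-.124*zt0
    print('tcp',o['tcp_pos'].round(4),'q',o['q'].round(2),'w',o['width']);print('expected axis',zt0.round(3),'tip',tip.round(4))
    for n in('scene','top'):
        c=snap(n,f'{tag}_{n}');P=pts(c);f=c['frame'].astype(int)
        u,v=proj(c,tip)[0];print(n,'tip px',u.round(),v.round(),'case px',proj(c,tip+.102*zt0).round()[0])
        D=P-tip; a=D@zt0; rad=np.linalg.norm(D-a[...,None]*zt0,axis=2)
        m=(c['z_map']>0)&(rad<.04)&(a>-.03)&(a<.16)&(f.max(2)>60)&(f.max(2)-f.min(2)<60)
        m=m&(a<.09)  # below fingers
        Q=P[m]; print(n,m.sum(),'axis-range',a[m].min().round(4) if m.any() else 0)
        for nm,lo,hi in(('probe',.0,.045),('case',.055,.1)):
            k=m&(a>lo)&(a<hi)
            if k.sum()>8:
                q=P[k];ct=q.mean(0);_,s,vt=np.linalg.svd(q-ct);print(nm,k.sum(),ct.round(4),'dirs',vt[0].round(3),vt[2].round(3))
        u,v=int(u),int(v);g_=c['frame'][max(0,v-110):v+90,max(0,u-110):u+110]
        cv2.imwrite(f'pics/{tag}_{n}z.png',cv2.resize(g_,None,fx=2.7,fy=2.7,interpolation=cv2.INTER_CUBIC))
E
python3 - <<'E'
from h import *
meas('a')
E
```

```text
tcp [ 0.5054 -0.1226  0.3393] q [ 0.08  0.36  0.19  0.01 -1.81  1.6 ] w 0.02365656918810998
expected axis [-0.004 -0.003  1.   ] tip [ 0.5133 -0.1215  0.2328]
scene tip px 266.0 194.0 case px [264. 155.]
scene 411 axis-range 0.0005
probe 128 [ 0.5148 -0.1273  0.258 ] dirs [-0.01   0.013 -1.   ] [ 0.564 -0.826 -0.016]
case 254 [ 0.5173 -0.1311  0.3056] dirs [ 0.936  0.349 -0.038] [-0.348  0.937  0.029]
top tip px 311.0 195.0 case px [316. 182.]
top 50 axis-range 0.0081
probe 11 [ 0.5099 -0.1177  0.2473] dirs [-0.535 -0.683 -0.497] [ 0.519 -0.73   0.444]
case 38 [ 0.4954 -0.1217  0.3038] dirs [-0.046 -0.051  0.998] [-0.999  0.005 -0.046]
```

View pics/a_scenez.png

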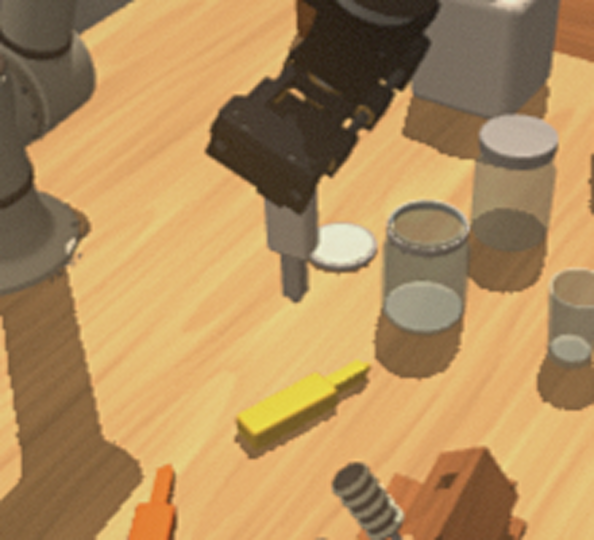

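The tester hangs upright. Its tip, at (292,297) in the crop, is within a pixel or two of the predicted spot. Working out the move over the jar.

Run:
```python
from h import *
o=robot.get_obs();R0=RR(o['eef_rot'])
print((R0.T@[-.0288,.276,0]).round(4),(R0.T@[0,0,-.065]).round(4))
```

```text
[ 0.0022 -0.2775 -0.0004] [0.0252 0.0001 0.0599]
```

>>> carry_out:
  deltas:
    - [[0, -0.0155, 0], [0, 0, 0], 1]
    - [[0, -0.03, 0], [0, 0, 0], 1]
    - [[0, -0.036, 0], [0, 0, 0], 1]
    - [[0, -0.036, 0], [0, 0, 0], 1]
    - [[0, -0.036, 0], [0, 0, 0], 1]
    - [[0, -0.036, 0], [0, 0, 0], 1]
    - [[0, -0.036, 0], [0, 0, 0], 1]
    - [[0, -0.032, 0], [0, 0, 0], 1]
    - [[0.002, -0.02, 0], [0, 0, 0], 1]
    - [[0, 0, 0], [0, 0, 0], 1]

```text
clock: 11.0
tcp_pos: [0.4747, 0.1553, 0.3429]
eef_rot: [0.01, 0.979, 0.057, -0.196]
contact_force: [0.1, -0.7, -2.5]
width: 0.0242
```

Run:
```python
from h import *
meas('b')
o=robot.get_obs();R0=RR(o['eef_rot']);print(o['joint_vel'].round(3))
tip=o['tcp_pos']-.019*R0[:,2]-.124*(R0@[-.3958,0,-.9184])
print((R0.T@(np.array([.4845,.1545,.17])-tip)).round(4))
```

```text
tcp [0.4747 0.1553 0.3429] q [ 0.54  0.32  0.21 -0.17 -1.82  1.14] w 0.024156147548234405
expected axis [-0.011 -0.005  1.   ] tip [0.4834 0.1567 0.2364]
scene tip px 316.0 129.0 case px [317.  92.]
scene 338 axis-range 0.0
probe 115 [0.4834 0.1511 0.262 ] dirs [ 0.006  0.018 -1.   ] [ 0.557 -0.83  -0.011]
case 206 [0.4861 0.1467 0.3088] dirs [ 0.942  0.326 -0.083] [-0.328  0.945 -0.011]
top tip px 189.0 212.0 case px [178. 201.]
top 69 axis-range 0.0052
probe 14 [0.4811 0.1503 0.2492] dirs [-0.671  0.578 -0.465] [0.268 0.774 0.574]
case 52 [0.4665 0.1497 0.3078] dirs [ 0.021  0.066 -0.998] [-0.953 -0.299 -0.04 ]
[-0.023  0.001  0.     0.004 -0.003 -0.   ]
[ 0.0264 -0.      0.0612]
```

View pics/b_scenez.png

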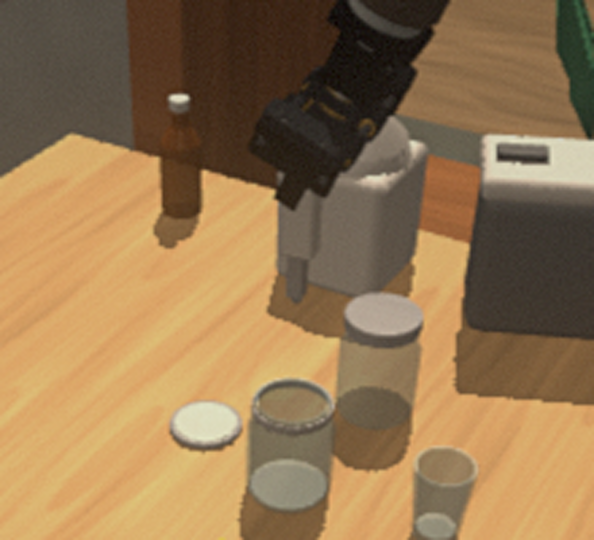

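The tip, at (297,300) in the crop, sits above the jar mouth at (292,405). Lowering to about 50 mm above the rim.

>>> carry_out:
  deltas:
    - [[0.003, 0, 0.007], [0, 0, 0], 1]
    - [[0.005, 0, 0.012], [0, 0, 0], 1]
    - [[0.006, 0, 0.014], [0, 0, 0], 1]
    - [[0.006, 0, 0.014], [0, 0, 0], 1]
    - [[0.004, 0, 0.009], [0, 0, 0], 1]
    - [[0.002, 0, 0.004], [0, 0, 0], 1]
    - [[0, 0, 0], [0, 0, 0], 1]
    - [[0, 0, 0], [0, 0, 0], 1]
    - [[0, 0, 0], [0, 0, 0], 1]

```text
clock: 12.0
tcp_pos: [0.4768, 0.1531, 0.2778]
eef_rot: [0.01, 0.979, 0.055, -0.196]
contact_force: [0.3, -0.1, -1.8]
width: 0.024
```

Run:
```python
from h import *
meas('c')
o=robot.get_obs();print(o['joint_vel'].round(4),o['clock'])
# tip from actual image, and jar rim again (away from the tester)
for n in('scene','top'):
    c=load('c_'+n);P=pts(c);m=(P[...,2]>.1)&(P[...,2]<.13)&(np.hypot(P[...,0]-.4845,P[...,1]-.1545)<.06)
    Q=P[m];k=np.c_[2*Q[:,:2],np.ones(len(Q))];s=np.linalg.lstsq(k,(Q[:,:2]**2).sum(1),rcond=None)[0];print(n,'jar',s[:2].round(4),m.sum())
```

```text
tcp [0.4768 0.1531 0.2778] q [ 0.53  0.35  0.1  -0.16 -1.68  1.16] w 0.023956658862666465
expected axis [-0.011 -0.003  1.   ] tip [0.4855 0.1543 0.1713]
scene tip px 315.0 151.0 case px [317. 117.]
scene 296 axis-range 0.0019
probe 88 [0.4863 0.1485 0.1963] dirs [-0.037 -0.062 -0.997] [ 0.627 -0.778  0.025]
case 187 [0.4877 0.1447 0.2439] dirs [ 0.942  0.336 -0.006] [-0.335  0.942  0.028]
top tip px 196.0 217.0 case px [187. 208.]
top 54 axis-range 0.0075
probe 11 [0.4842 0.1472 0.1865] dirs [-0.502  0.227 -0.834] [0.164 0.973 0.165]
case 40 [0.4675 0.1494 0.2441] dirs [ 0.014  0.05  -0.999] [-0.972 -0.233 -0.025]
[ 0.0014  0.0038 -0.0044 -0.0009  0.0004  0.0006] 12.1
scene jar [0.4847 0.1537] 400
top jar [0.4842 0.1552] 252
```

View pics/c_scenez.png

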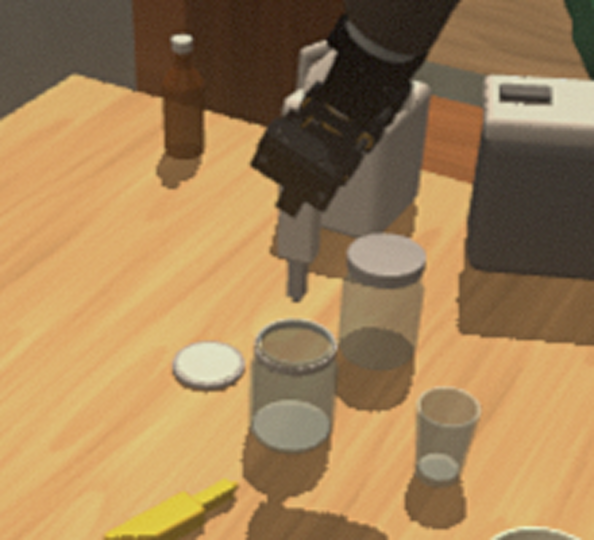

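View pics/c_topz.png

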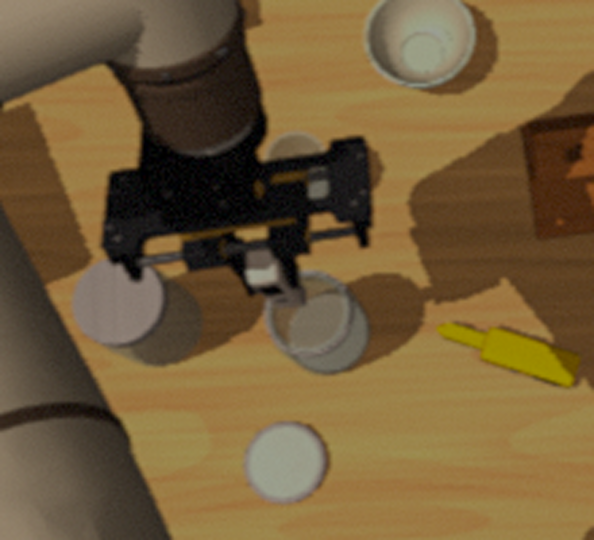

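The probe tip, at (297,298) in the scene crop, is over the mouth at (294,347). The jar, glass, lidded jar and lid stand as before, and everything is still. Handing in.

```bash
python3 -c "
from h import *
print(robot.sign_off());o=robot.get_obs();print(o['tcp_pos'],o['width'],o['clock'])"
```

```text
the job is handed in; nothing more can be done
None
the job is handed in; nothing more can be done
```

I drew the water tester out of its socket, turned it upright and handed in at about 12.1 s, still gripping it above the open jar. The hand-in gives no verdict.

**Last checks**
- **Grip:** the jaws read 24 mm, which matches the case thickness, and the joints were at rest.
- **Position:** the tip is computed from the arm pose and grasp at (0.4855, 0.154, 0.171). That is about 1 mm off the mouth's centre line and about 51 mm above the rim.
- **Tilt:** the expected tilt is under 1°. The last depth fit of the probe from the scene camera read about 4°. That fit is noisy, and both are inside the 11° limit.
- **Jar and bystanders:** the open jar's measured position was within about 1 mm of the start. The lidded jar, glass and loose lid looked unmoved in the last pictures. The brush and dial last looked unmoved after the tester was drawn out, and I did not measure any of these.

**Change of plan:** I gripped the case with the tool 23° nearer vertical than the tester's axis, because joint 5 was getting close to its limit. The gripper is therefore tilted about 23° in the final hold, while the tester itself hangs straight.

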